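# Set a gauge blade to its depth line in a marking jig and press the punch

## Task

Clear the yellow tape measure off the bed of the marking jig and stand it upright on the worktop. Then slide the gauge's steel blade into the slot under the jig's blue bridge until the red line across the blade is level with the bridge's front face, let go with the gauge flat on the bed, and press the red punch head all the way down to its stop and let it spring back, leaving the blade set at its line. Do not shove or knock over the bottles or the roll of black tape.

Things in the scene. Friction and masses are not known exactly. Their poses are not given: they have to be found in the camera images.
- jig: Marking jig, fixed to the worktop: grey-painted bed plate 270 x 100 x 10 mm (x, y, z) with a blue bridge over its +x end, from x = +30 to +131 mm, 100 mm wide, top at z = 31 mm. Origin: centre of the bed plate's underside. x runs along the bed from its open front end (-135 mm) towards the bridge, z up. Bed top at z = 10 mm, open and flat from x = -135 to +30 mm.
- slot_mouth (a point): Middle of the slot's mouth, in the plane of the bridge's front face, on the bed's top. Axes as the jig's. The flat slot runs along +x: 9 mm high, 46 mm wide at the mouth, narrowing within 12 mm to 30 mm, closed at 88 mm depth.
- punch (a joint): Travel of the punch: 0 up, 0.011 m down at its stop; needs about 6 N; springs back.
- punch_top (a point): Top centre of the red punch head (round, 33 mm across, 12 mm thick), on the bridge, 45 mm past the slot mouth; 68.5 mm above the worktop when up.
- gauge: Gauge, 120 g: flat steel blade 26 mm wide, 5 mm thick, with an upright green grip block 44 x 22 x 46 mm (x, y, z) at its rear end. Origin: under the centre of the grip block, on the underside. x points along the blade to its tip at x = +190 mm (last 8 mm 21 mm wide), z up. At the start it lies flat on the worktop.
- depth_line (a point): Middle of the red line across the blade, on the underside: 130 mm ahead of the gauge's origin, 60 mm behind the tip. Axes as the gauge's.
- tape_measure: Yellow and black tape measure, 39 x 78 x 68 mm (x, y, z), at the start upright on the jig's bed in the way of the blade. Origin: centre of its underside, z up, 78 mm side along y; its body is 34 mm thick along x.
- white_bottle: White bottle, 54 mm across, 155 mm tall, near the gauge's grip: bystander. Origin: centre of the underside.
- black_tape: Roll of black tape lying flat, 68 x 74 x 18 mm, near the gauge's grip: bystander. Origin: centre of the underside.
- glue_bottle: Orange glue bottle, 52 mm across, 190 mm tall, beyond the work: bystander. Origin: centre of the underside.

How it is judged:
On the way, in this order (a step that is already met when the one before it is completed fails the run):
1. the tape measure stands upright on the worktop, off the jig, let go (height (world z) of tape_measure below 0.005 m and angle between tape_measure's own z axis and vertical below 0.12 rad and contact force between the fingers and tape_measure below 0.1 N), for 0.2 s.
2. the blade lies in the slot with its red line level with the bridge's front face (within 4 mm), let go (x of depth_line in the frame of slot_mouth between -0.004 and 0.004 m and y of depth_line in the frame of slot_mouth between -0.006 and 0.006 m and z of depth_line in the frame of slot_mouth between -0.004 and 0.003 m and angle between the x axis of gauge and the x axis of jig, either way round below 0.08 rad and angle between gauge's own z axis and vertical below 0.06 rad and contact force between the fingers and gauge below 0.1 N), for 0.3 s.
3. the punch is pressed down to its stop with the blade at its line (x of depth_line in the frame of slot_mouth between -0.004 and 0.004 m and y of depth_line in the frame of slot_mouth between -0.006 and 0.006 m and z of depth_line in the frame of slot_mouth between -0.004 and 0.003 m and angle between the x axis of gauge and the x axis of jig, either way round below 0.08 rad and angle between gauge's own z axis and vertical below 0.06 rad and value of joint punch above 0.0098 m), for 0.05 s.
At the end, for the whole second after the job is handed in: The gauge lies flat in the slot, at rest, red line within 4 mm of the bridge's front face and within 6 mm of the slot's middle, blade along the slot within 0.08 rad; the punch is up again (within 2 mm); the tape measure stands upright, at rest, on the worktop off the jig (height (world z) of tape_measure below 0.005 m and angle between tape_measure's own z axis and vertical below 0.12 rad and x of depth_line in the frame of slot_mouth between -0.004 and 0.004 m and y of depth_line in the frame of slot_mouth between -0.006 and 0.006 m and z of depth_line in the frame of slot_mouth between -0.004 and 0.003 m and angle between the x axis of gauge and the x axis of jig, either way round below 0.08 rad and angle between gauge's own z axis and vertical below 0.06 rad and value of joint punch below 0.002 m and linear speed of each of gauge, tape_measure below 0.02 m/s); the robot touches nothing.
It fails at once if the white bottle is shoved more than 25 mm or knocked over (distance of white_bottle from where it was at the start of the episode above 0.025 m or angle between white_bottle's own z axis and vertical above 0.5 rad).
It fails at once if the black tape is shoved more than 25 mm or knocked over (distance of black_tape from where it was at the start of the episode above 0.025 m or angle between black_tape's own z axis and vertical above 0.5 rad).
It fails at once if the glue bottle is shoved more than 25 mm or knocked over (distance of glue_bottle from where it was at the start of the episode above 0.025 m or angle between glue_bottle's own z axis and vertical above 0.5 rad).
It also fails if it takes over 66 s, if anything falls off the work surface, if the arm or the gripper's body presses on something with over 40 N, if the wrist force passes 120 N, or if a joint passes its speed limit or range.

## Robot

A 6-joint arm with a two-finger parallel gripper is mounted at the origin on the work surface; the furniture and walls round the work are solid. World frame = base frame: x ahead of the robot, y to its left, z up, the work surface at z = 0. Lengths are in m, angles in rad, forces in N, time in s.
With the tool pointing down it reaches from about 0.35 to 0.975 m from the base axis. Payload 7.1 kg.
Tool frame: the origin (TCP) lies at the very end of the fingers, on their centre line; the grasp point (between the pads) lies 19 mm behind it (ctrl.tcp_to_grasp is the distance from the TCP to the grasp point, in m); z points along the fingers, y is the line along which they close (so a half turn about z gives the same grasp; the last joint's range is limited). The gripper opens to 88 mm and grips with 3 to 60 N. Pads are 20 mm wide; open, the fingers measure 115 mm over their backs; the gripper's body (75 mm by 178 mm) begins 61 mm behind the grasp point.
Start: joints at [1.099, 0.423, 1.63, -0, 1.089, -0.019], TCP at [0.273, 0.562, 0.223] pointing down, gripper open.
Joint ranges: [-3, 3], [-0.9, 2.11], [0.09, 2.58], [-1.31, 4.45], [0.11, 2.69], [-2.54, 2.54]. Speed limits (rad/s): [2.39, 2.39, 3.01, 3.14, 3.14, 3.14].

## Interface

Orientations are given as a rotation vector (axis times angle).
In Python, from plant import status, get_image, calibration, order, models, ctrl gives the robot as it stands. The module is installed in compiled form; this text tells all that it offers.
- The arm moves only by the tool apply_moves, never from a script. Its arguments are lists of equal length, an entry for each row: "travel": the shift along the tool's x, y, z in mm, a list of three; "spin": the turn about the tool's z in rad. In form: {"travel": [[x, y, z], ...], "spin": [spin, ...]}. A call has 1 to 5 rows; each row is the pose to reach, as a shift and turn from the pose commanded when the call began, along the tool's axes at that moment; what a row does not reach only later rows make up. A row lasts 1/8 s, in which the tool goes at most 62.5 mm and 10.7 degrees, less where a joint would pass 70% of its speed; a pose out of reach is approached as far as the arm can. A call with a gripper value outside its range is refused whole. "jaw" is the closure, from 0 (fully open) to 1 (shut), set as the call begins (left out, the last holds). The fingers move at their own pace and stop on an object; the grip force is fixed at half the most. Time passes only in rows, so rows that repeat a pose let the fingers close. It gives the time, the measured TCP pose, the force, the opening and the grip force at its end, in the units of the state.
- status.sense(): the state, without advancing time (a new reading comes with each control period).
- get_image(name): name is "scene" or "top" or "wrist"; returns the picture (400x640x3 uint8, red, green, blue); there is no depth.
- calibration(name): a dict with "K" (3x3 intrinsics, pixels), "cam_to_world" (4x4, takes a point from camera to world coordinates). Camera axes: x right, y up, looking along -z (the intrinsics and any distortion apply to the point x, -y, -z); pixel columns grow to the right and rows downward; lengths in m; the calibration is good to about 2 mm. The wrist camera is an equidistant fisheye: a pixel r from the principal point sees the ray r / f radians off the axis. A picture is of the moment at which its call begins: read the wrist's pose just before it. calibration takes no time and is no camera call; for the wrist camera it gives the pose at the moment of the call.
- order.hand_in(): hands the job in; it is judged then, once.
Trained networks look in the newest picture that a camera, given by its name, has taken for a name from the list of things; names that differ only in an ending like _2 or _b are one class to them, and where a whole thing is asked for, a point or a joint stands for the part that bears it (a point fixed in the world has none). Each returns a list of dicts, best first, with "conf" (0 to 1); they miss things now and then, are a little off and sometimes report something else, mostly with a low value. They report only what shows in the picture. A call takes as long as a camera call.
- models.outline_of(camera, label): "pixels" (400x640 bool, what is visible of it) and "position" ([column, row] in pixels, amid what is visible of it).
The state is a dict: "time_s": time; "joint_pos": joint angles; "joint_velocities": joint speeds; "joint_torque": joint torques, N m; "tool_pos": TCP position; "orientation": TCP orientation; "ft_force": force on the tool from outside, world axes, zero at the start; "torque": the same for the moment, N m; "finger_gap": opening from 0.0 (shut) to 1.0 (fully open); "finger_force": force on a finger pad.
Only numpy, scipy, OpenCV 4.12 (cv2) and the standard library are available. Lean on these libraries where they do the work, as an engineer would, in place of code of your own. Each camera call takes 0.05 s, during which the arm holds its last target. There are 200 camera calls.

## Working session

There is one attempt and no reset: what is moved stays moved. The work goes in short steps, Python scripts to look and compute and a tool call to move; the robot and the scene stay as the last step left them, time stands still between calls to the robot, and variables do not carry over. Pictures are saved under pics/ and viewed, at most 10 in all, crops included, and the job is handed in when it is done.

Besides the shell and the picture viewer there is one more tool, called after "Request:" in YAML: its name, and indented under it one key for each argument. apply_moves: Moves the arm, as the interface text tells. Its arguments: {"type":"object","properties":{"travel":{"type":"array"},"spin":{"type":"array"},"jaw":{"type":"number"}},"required":["travel","spin"]}

```bash
mkdir -p pics; cat > h.py <<'E'
import numpy as np, cv2
from plant import status, get_image, calibration, order, models, ctrl
def save(im,n): cv2.imwrite('pics/'+n+'.png',im[:,:,::-1])
def proj(cam,P,C=None):
    C=C or calibration(cam); K=np.array(C['K']);T=np.array(C['cam_to_world'])
    p=(np.atleast_2d(P)-T[:3,3])@T[:3,:3]; p=p*[1,-1,-1]
    return (p/p[:,2:])[:,:2]@K[:2,:2].T+K[:2,2]
def ray(cam,uv,z,C=None):
    C=C or calibration(cam); K=np.array(C['K']);T=np.array(C['cam_to_world'])
    uv=np.atleast_2d(uv).astype(float)
    d=np.c_[(uv-K[:2,2])@np.linalg.inv(K[:2,:2]).T,np.ones(len(uv))]*[1,-1,-1]
    d=d@T[:3,:3].T
    return T[:3,3]+d*((z-T[2,3])/d[:,2:])
E
python3 - <<'E'
from h import *
print(status.sense())
for c in('top','scene'):
    save(get_image(c),c+'0'); print(c,calibration(c))
    for l in('jig','gauge','tape_measure','white_bottle','black_tape','glue_bottle','punch'):
        r=models.outline_of(c,l)
        for q in r[:2]:
            ys,xs=np.nonzero(q['pixels']); print(c,l,round(q['conf'],2),np.round(q['position']),xs.min(),xs.max(),ys.min(),ys.max())
        if r: np.save(f'{c}_{l}.npy',r[0]['pixels'])
E
```

```text
{'time_s': 0.0, 'joint_pos': array([ 1.09898651e+00,  4.23843322e-01,  1.63069727e+00, -1.99250464e-05,
        1.08862852e+00, -1.90095535e-02]), 'joint_velocities': array([ 0.00015023,  0.00051795,  0.00069189,  0.00129482,  0.0010888 ,
       -0.00110623]), 'joint_torque': array([-2.30196616e-03, -5.44618142e+01, -2.73659652e+01,  6.42590644e-02,
        2.27889681e-02, -1.45073718e-04]), 'tool_pos': array([0.27315494, 0.5615116 , 0.22189731]), 'orientation': array([-7.05099895e-01, -3.06106745e+00,  2.40854504e-03]), 'ft_force': array([-0.01033324,  0.02673844,  0.1828945 ]), 'torque': array([-0.05333647,  0.01963333, -0.03343909]), 'finger_force': 0.0, 'finger_gap': 1.0040534047033638}
top {'K': array([[405.54569131,   0.        , 318.290256  ],
       [  0.        , 405.54569131, 196.91771842],
       [  0.        ,   0.        ,   1.        ]]), 'cam_to_world': array([[-6.54025542e-02,  9.73437503e-01, -2.19412701e-01,
         3.98899283e-01],
       [-9.97858946e-01, -6.37638015e-02,  1.45499694e-02,
         2.43457750e-02],
       [ 1.72897961e-04,  2.19894531e-01,  9.7552
[... 594 characters left out ...]
.        ]]), 'cam_to_world': array([[-0.53368197,  0.47974359, -0.6964407 , -0.01351637],
       [-0.84557929, -0.2896749 ,  0.44842403,  0.41188959],
       [ 0.01338716,  0.82821165,  0.56025552,  0.55424693],
       [ 0.        ,  0.        ,  0.        ,  1.        ]])}
scene jig 0.86 [386. 201.] 348 440 171 237
scene jig 0.39 [234. 242.] 211 244 219 266
scene gauge 0.7 [262. 275.] 243 276 239 307
scene gauge 0.69 [232. 246.] 210 245 219 268
scene tape_measure 0.59 [415. 206.] 402 429 191 222
scene white_bottle 0.55 [260. 278.] 242 275 239 308
scene black_tape 0.74 [199. 284.] 182 216 267 297
scene glue_bottle 0.67 [291. 175.] 282 303 138 204
scene punch 0.56 [374. 173.] 369 380 171 179
```

```bash
python3 -c "
import cv2,numpy as np
a=cv2.imread('pics/top0.png');b=cv2.imread('pics/scene0.png')
a=cv2.resize(a[120:300,160:440],None,fx=2.85,fy=2.85,interpolation=2);cv2.imwrite('pics/t1.png',a)
b=cv2.resize(b[120:320,170:450],None,fx=2.85,fy=2.85,interpolation=2);cv2.imwrite('pics/s1.png',b)"
```

```text
(no output)
```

View pics/t1.png

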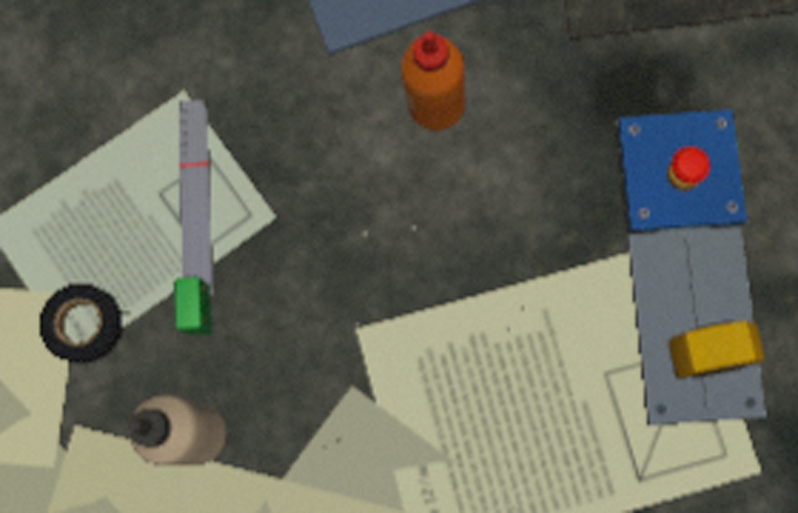

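View pics/s1.png

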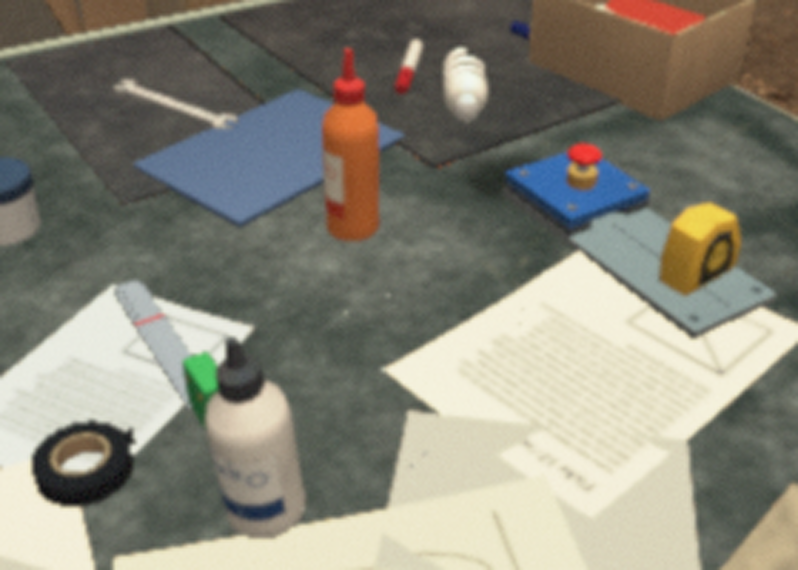

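```bash
cat > fit.py <<'E'
from h import *
from scipy.optimize import least_squares
o={'top':np.array([160,120]),'scene':np.array([170,120])}
Cs={c:calibration(c) for c in o}
def fit(obs,z0,x0):
    # obs: cam,crop uv, local pt
    def f(p):
        c,s=np.cos(p[2]),np.sin(p[2]); r=[]
        for cam,uv,L in obs:
            W=[p[0]+c*L[0]-s*L[1],p[1]+s*L[0]+c*L[1],z0+L[2]]
            r.append(proj(cam,W,Cs[cam])[0]-(np.array(uv)/2.85+o[cam]))
        return np.ravel(r)
    s=least_squares(f,x0,loss='soft_l1'); return s.x,np.round(f(s.x).reshape(-1,2),1)
j=[('top',(648,423),(-.135,.05,.01)),('top',(765,415),(-.135,-.05,.01)),('top',(620,118),(.131,.05,.031)),('top',(733,111),(.131,-.05,.031)),
('top',(630,229),(.03,.05,.031)),('top',(745,222),(.03,-.05,.031)),('top',(690,165),(.075,0,.0685)),
('scene',(695,335),(-.135,.05,.01)),('scene',(775,293),(-.135,-.05,.01)),('scene',(505,175),(.131,.05,.031)),('scene',(650,190),(.03,-.05,.031)),('scene',(573,220),(.03,.05,.031)),('scene',(584,154),(.075,0,.0685))]
print('jig',fit(j,0,[.35,-.2,0]))
g=[('top',(181,100),(.19,.0105,.005)),('top',(205,100),(.19,-.0105,.005)),('top',(181,164),(.13,.013,.005)),('top',(208,163),(.13,-.013,.005)),
('top',(176,279),(.022,.011,.046)),('top',(205,277),(.022,-.011,.046)),('top',(176,331),(-.022,.011,.046)),
('scene',(148,321),(.13,0,.005))]
print('gauge',fit(g,0,[.35,.2,0]))
t=[('top',(680,335),(.017,.039,.06)),('top',(757,322),(.017,-.039,.06)),('top',(763,357),(-.017,-.039,.06)),('top',(675,375),(-.017,.039,.06))]
print('tape',fit(t,.01,[.3,-.2,0]))
print(ray('top',np.array([(150,427),(195,435),(430,50),(80,322)])/2.85+o['top'],0))
print(ray('top',np.array([(150,427),(430,40)])/2.85+o['top'],.155))
print(ray('scene',np.array([(262,520),(350,225)])/2.85+o['scene'],.0))
E
python3 fit.py
```

```text
jig (array([ 0.56606851, -0.1921653 ,  0.00645944]), array([[-0.3,  1.6],
       [ 0.1,  1.4],
       [-0.7,  0. ],
       [-0.4, -0.3],
       [ 0.1,  0.7],
       [ 0.5,  0.2],
       [ 0.4, -0.2],
       [-0.4, -1.4],
       [ 0.6, -0.1],
       [-0. , -1.6],
       [-0.1, -0.6],
       [-1.2, -0.9],
       [-0.1, -2.1]]))
gauge (array([0.55594375, 0.23117791, 0.01821818]), array([[-0.1,  0.6],
       [-0.3, -0. ],
       [-0.3,  0.8],
       [ 0.5,  0.3],
       [-0.2, -0.4],
       [-1.1, -0.5],
       [ 0.4, -0.3],
       [ 0.6, -0.8]]))
tape (array([ 0.48876312, -0.19479443,  0.11072364]), array([[-5.5, -0.2],
       [ 0.7, -1.6],
       [ 2. ,  0.7],
       [-0.5,  0.5]]))
[[ 4.59201209e-01  2.76424211e-01  0.00000000e+00]
 [ 4.50014692e-01  2.38414863e-01  0.00000000e+00]
 [ 7.82330628e-01  1.83848693e-02 -1.11022302e-16]
 [ 5.52893308e-01  3.36175673e-01 -1.11022302e-16]]
[[0.4498177  0.23719859 0.155     ]
 [0.73084411 0.01880939 0.155     ]]
[[ 4.43775065e-01  2.43448438e-01  0.00000000e+00]
 [ 7.31385724e-01  1.64738655e-02 -1.11022302e-16]]
```

```bash
cat >> h.py <<'E'
from scipy.spatial.transform import Rotation as Rr
def go(P,yaw,st=None):
    st=st or status.sense(); R=Rr.from_rotvec(st['orientation']).as_matrix()
    y=np.arctan2(R[1,1],R[0,1]); sp=(y-yaw+np.pi/2)%np.pi-np.pi/2
    t=1000*R.T@(np.array(P)-st['tool_pos'])
    print('t',round(st['time_s'],2),'pos',np.round(st['tool_pos'],4),'yaw',round(y,4),'j',np.round(st['joint_pos'],2),'F',np.round(st['ft_force'],1),'gap',round(st['finger_gap'],3),'tilt',np.round(R[2],3))
    print('travel',np.round(t,1),'spin',round(sp,3),'rows',np.linalg.norm(t)/62.5,abs(sp)/.187)
def wproj(P,C):
    K=np.array(C['K']);T=np.array(C['cam_to_world'])
    p=((np.atleast_2d(P)-T[:3,3])@T[:3,:3])*[1,-1,-1]
    r=np.linalg.norm(p[:,:2],axis=1); th=np.arctan2(r,p[:,2])
    return K[:2,2]+p[:,:2]/r[:,None]*th[:,None]*K[0,0]
def wray(uv,z,C):
    K=np.array(C['K']);T=np.array(C['cam_to_world'])
    q=(np.atleast_2d(uv)-K[:2,2])/K[0,0]; th=np.linalg.norm(q,axis=1)[:,None]
    d=np.c_[q/th*np.sin(th),np.cos(th)]*[1,-1,-1]@T[:3,:3].T
    return T[:3,3]+d*((z-T[2,3])/d[:,2:])
E
python3 - <<'E'
from h import *
st=status.sense();R=Rr.from_rotvec(st['orientation']).as_matrix()
C=calibration('wrist');T=np.array(C['cam_to_world']);print(C['K'],R.T@(T[:3,3]-st['tool_pos']),R.T@T[:3,:3])
go([.47,-.195,.25],.11)
E
```

```text
[[309.70691629   0.         314.60397404]
 [  0.         309.70691629 201.96076543]
 [  0.           0.           1.        ]] [ 8.28234717e-02 -1.04279976e-04 -1.60395306e-01] [[-1.78972376e-04  9.53171661e-01  3.02429749e-01]
 [ 9.99999837e-01  3.34787230e-04 -4.63371588e-04]
 [-5.42922284e-04  3.02429616e-01 -9.53171565e-01]]
t 0.8 pos [0.2734 0.562  0.2227] yaw 1.118 j [ 1.1   0.42  1.63  0.    1.09 -0.02] F [-0.3 -0.3  0.3] gap 1.001 tilt [ 0.  0. -1.]
travel [-508.  -594.7  -27.3] spin 1.008 rows 12.52180726464309 5.390349483587919
```

Request:
apply_moves:
  travel:
    - [-508,-595,-27]
    - [-508,-595,-27]
    - [-508,-595,-27]
    - [-508,-595,-27]
    - [-508,-595,-27]
  spin: [0,0,0,0,0]

```text
time_s: 1.42
tool_pos: [0.3521, 0.258, 0.2338]
orientation: [0.704, 3.061, 0.001]
ft_force: [1.7, 0.3, -0.6]
finger_gap: 0.999
finger_force: 0.0
```

Request:
apply_moves:
  travel:
    - [-305,-358,-15]
    - [-305,-358,-15]
    - [-305,-358,-15]
    - [-305,-358,-15]
    - [-305,-358,-15]
  spin: [0.18,0.36,0.54,0.72,0.9]

```text
time_s: 2.05
tool_pos: [0.4303, -0.0448, 0.2439]
orientation: [1.973, 2.443, 0.001]
ft_force: [0.7, 0.3, 0.6]
finger_gap: 0.997
finger_force: 0.0
```

```bash
python3 - <<'E'
from h import *
go([.48,-.195,.25],.11)
E
```

```text
t 2.05 pos [ 0.4303 -0.0448  0.2439] yaw 0.2119 j [-0.13  0.1   2.01  0.    1.02 -0.34] F [0.7 0.3 0.6] gap 0.997 tilt [-0.     0.001 -1.   ]
travel [-157.3   17.    -6. ] spin 0.102 rows 2.5325664529421754 0.5448104289737506
```

Request:
apply_moves:
  travel:
    - [-157,17,-6]
    - [-157,17,-6]
    - [-157,17,-6]
    - [-157,17,-6]
  spin: [0.1,0.1,0.1,0.1]

```text
time_s: 2.55
tool_pos: [0.481, -0.1943, 0.2494]
orientation: [2.09, 2.345, 0.0]
ft_force: [-0.0, 0.9, 0.9]
finger_gap: 1.002
finger_force: 0.0
```

```bash
python3 - <<'E'
from h import *
C=calibration('wrist');im=get_image('wrist');save(im,'w1');np.save('C1.npy',C,allow_pickle=True)
go([.489,-.195,.25],.11)
r=models.outline_of('wrist','tape_measure')
for q in r[:2]:print(q['conf'],q['position'],cv2.minAreaRect(np.argwhere(q['pixels'])[:,::-1].astype(np.float32)))
E
```

```text
t 2.6 pos [ 0.4803 -0.1928  0.2492] yaw 0.1161 j [-0.4   0.23  1.84  0.    1.07 -0.52] F [-0.3  0.4 -0.5] gap 1.003 tilt [ 0.001 -0.    -1.   ]
travel [-3.2  8.4 -0.8] spin 0.006 rows 0.14435470814621004 0.03235806514978219
0.65 [318.0, 183.1] ((321.0, 183.0), (58.0, 34.0), 90.0)
```

View pics/w1.png

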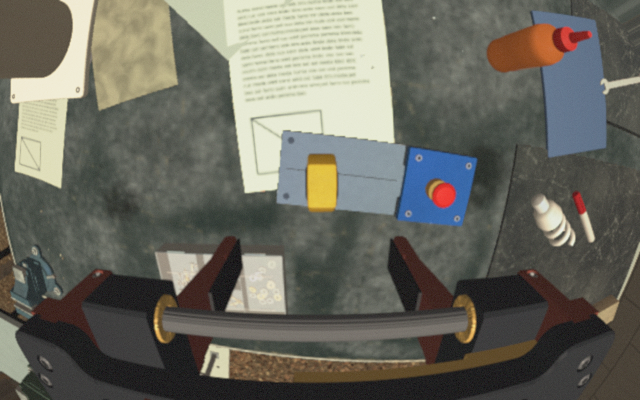

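```bash
python3 - <<'E'
from h import *
from scipy.optimize import least_squares
C=np.load('C1.npy',allow_pickle=True).item()
def fit(L,uv,z0,x0,free=3):
    L=np.array(L);uv=np.array(uv,float)
    def f(p):
        c,s=np.cos(p[2]),np.sin(p[2]); W=L@np.array([[c,s,0],[-s,c,0],[0,0,1]])+[p[0],p[1],z0]
        return (wproj(W,C)-uv).ravel()
    r=least_squares(f,x0,loss='soft_l1');return r.x,f(r.x).reshape(-1,2).round(1),f(x0).reshape(-1,2).round(1)
print(*fit([(-.135,.05,.01),(-.135,-.05,.01),(.131,.05,.031),(.131,-.05,.031),(.03,.05,.031),(.03,-.05,.031),(.075,0,.0685)],
 [(283,131),(277,205),(477,158),(464,226),(409,148),(398,219),(443,195)],0,[.566,-.192,.0065]),sep='\n')
im=cv2.imread('pics/w1.png')[110:240,260:500]
cv2.imwrite('pics/w1c.png',cv2.resize(im,None,fx=3.3,fy=3.3,interpolation=2))
# projected tape box
for P in ([.489,-.195],):
  for z in(.01,.078): print(wproj([[P[0]+a,P[1]+b,z] for a in(-.017,.017) for b in(-.039,.039)],C).round(0).tolist())
E
```

```text
[ 0.56934341 -0.19481214  0.01961821]
[[-1.7  0.3]
 [-0.8 -0.2]
 [ 0.8 -0.7]
 [-1.2 -0.2]
 [ 1.5 -1.2]
 [-0.1  1.6]
 [ 3.5  1.2]]
[[-3.4 -3.4]
 [-3.4 -3.7]
 [-0.7 -1.8]
 [-3.3 -1.1]
 [-0.2 -3.4]
 [-2.5 -0.3]
 [ 1.4 -0.5]]
[[304.0, 198.0], [310.0, 141.0], [329.0, 201.0], [336.0, 144.0]]
[[302.0, 216.0], [310.0, 148.0], [332.0, 219.0], [341.0, 151.0]]
```

View pics/w1c.png

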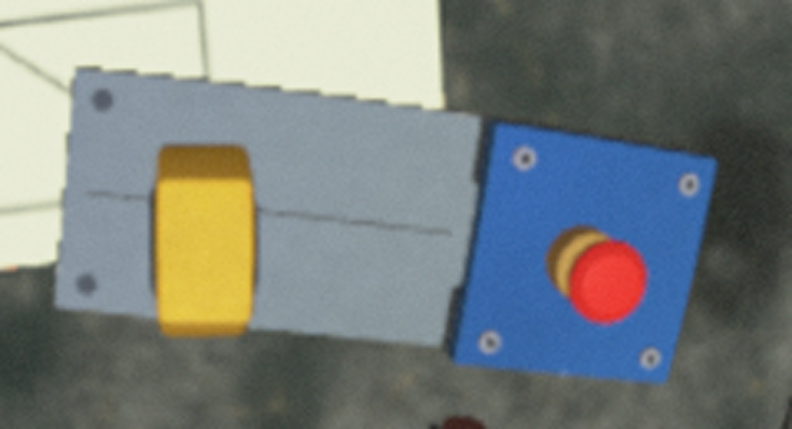

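```bash
python3 - <<'E'
from h import *
go([.489,-.195,.03],.116)
E
```

```text
t 2.65 pos [ 0.48   -0.1918  0.2491] yaw 0.1173 j [-0.4   0.23  1.84  0.    1.07 -0.52] F [ 0.1 -0.1 -0.1] gap 0.998 tilt [ 0.001 -0.001 -1.   ]
travel [ -4.4   8.7 219.1] spin 0.001 rows 3.5094623863193446 0.007099567110291598
```

Request:
apply_moves:
  travel:
    - [-3,9,60]
    - [-3,9,120]
    - [-3,9,175]
    - [-3,9,219]
    - [-3,9,219]
  spin: [0,0,0,0,0]

```text
time_s: 3.28
tool_pos: [0.4871, -0.1917, 0.028]
orientation: [-2.08, -2.345, 0.004]
ft_force: [-1.1, -0.5, 1.0]
finger_gap: 1.0
finger_force: 0.0
```

Request:
apply_moves:
  travel:
    - [0,0,0]
    - [0,0,0]
    - [0,0,0]
    - [0,0,0]
  spin: [0,0,0,0]
  jaw: 1

```text
time_s: 3.78
tool_pos: [0.4903, -0.1945, 0.0314]
orientation: [2.086, 2.347, 0.001]
ft_force: [0.7, -0.5, 0.1]
finger_gap: 0.584
finger_force: 0.0
```

```bash
python3 - <<'E'
from h import *
go([.45,-.05,.09],.116)
E
```

```text
t 3.77 pos [ 0.4903 -0.1945  0.0314] yaw 0.1179 j [-0.4   0.58  1.94  0.    0.61 -0.52] F [ 0.7 -0.5  0.1] gap 0.584 tilt [-0.001  0.001 -1.   ]
travel [148.1 -22.9 -58.8] spin 0.002 rows 2.576423508966995 0.010200696154294657
```

Request:
apply_moves:
  travel:
    - [0,0,0]
    - [0,0,0]
    - [0,0,0]
    - [0,0,0]
    - [0,0,0]
  spin: [0,0,0,0,0]

```text
time_s: 4.4
tool_pos: [0.4897, -0.1943, 0.0305]
orientation: [-2.086, -2.349, 0.0]
ft_force: [-1.4, -0.7, 5.2]
finger_gap: 0.384
finger_force: 30.0
```

Request:
apply_moves:
  travel:
    - [0,0,-40]
    - [10,-2,-60]
    - [60,-9,-60]
    - [110,-17,-60]
    - [149,-23,-60]
  spin: [0,0,0,0,0]

```text
time_s: 5.03
tool_pos: [0.4483, -0.0474, 0.0901]
orientation: [-2.086, -2.348, 0.001]
ft_force: [-0.2, -0.1, -2.2]
finger_gap: 0.381
finger_force: 30.0
```

Request:
apply_moves:
  travel:
    - [0,0,30]
    - [0,0,58]
    - [0,0,66]
    - [0,0,68]
    - [0,0,69]
  spin: [0,0,0,0,0]

```text
time_s: 5.65
tool_pos: [0.45, -0.0492, 0.0219]
orientation: [2.086, 2.348, 0.001]
ft_force: [0.4, -0.5, -1.7]
finger_gap: 0.386
finger_force: 30.0
```

```bash
python3 - <<'E'
from h import *
go([.45,-.05,.02],.116)
E
```

```text
t 5.65 pos [ 0.45   -0.0492  0.0219] yaw 0.1176 j [-0.14  0.54  2.11  0.    0.49 -0.25] F [ 0.4 -0.5 -1.7] gap 0.386 tilt [-0.     0.001 -1.   ]
travel [-0.8 -0.   1.9] spin 0.002 rows 0.0334853096473989 0.008572666156527065
```

Request:
apply_moves:
  travel:
    - [0,0,0.5]
    - [0,0,1]
    - [0,0,1.5]
    - [0,0,1.5]
  spin: [0,0,0,0]

```text
time_s: 6.15
tool_pos: [0.4497, -0.0491, 0.0205]
orientation: [2.086, 2.348, 0.001]
ft_force: [-2.3, -0.4, 5.6]
finger_gap: 0.388
finger_force: 30.0
```

Contact with the worktop; release and retreat.

Request:
apply_moves:
  travel:
    - [0,0,0]
    - [0,0,0]
    - [0,0,0]
    - [0,0,0]
    - [0,0,0]
  spin: [0,0,0,0,0]
  jaw: 0

```text
time_s: 6.78
tool_pos: [0.4494, -0.049, 0.0199]
orientation: [-2.087, -2.349, 0.0]
ft_force: [0.7, 0.0, 0.1]
finger_gap: 0.917
finger_force: 0.0
```

Request:
apply_moves:
  travel:
    - [0,0,0]
    - [0,0,-30]
    - [0,0,-90]
    - [0,0,-150]
    - [0,0,-200]
  spin: [0,0,0,0,0]

```text
time_s: 7.4
tool_pos: [0.4495, -0.0489, 0.2223]
orientation: [2.086, 2.348, 0.001]
ft_force: [0.7, -0.6, -0.2]
finger_gap: 1.001
finger_force: 0.0
```

```bash
python3 - <<'E'
from h import *
save(get_image('scene'),'s2')
go([.55,.2,.25],1.59)
for c in ['scene']:
    for q in models.outline_of(c,'tape_measure')[:1]: print(q['conf'],q['position'],cv2.minAreaRect(np.argwhere(q['pixels'])[:,::-1].astype(np.float32)), proj(c,[.45,-.05,.034]))
E
```

```text
t 7.45 pos [ 0.4527 -0.0494  0.2278] yaw 0.118 j [-0.13  0.16  1.99  0.    0.98 -0.25] F [2.  0.3 3.7] gap 0.999 tilt [-0.002  0.01  -1.   ]
travel [236.1 126.2 -21.6] spin -1.472 rows 4.297533667521563 7.871442862451282
0.97 [382.2, 241.0] ((380.8000183105469, 238.9000244140625), (27.280029296875, 34.882659912109375), 26.56505012512207) [[378.91274685 236.79777689]]
```

Request:
apply_moves:
  travel:
    - [47,25,-4]
    - [94,50,-8]
    - [141,76,-12]
    - [188,101,-16]
    - [236,126,-21]
  spin: [0.18,0.36,0.54,0.72,0.9]

```text
time_s: 8.12
tool_pos: [0.5466, 0.2019, 0.2396]
orientation: [2.903, 1.202, -0.003]
ft_force: [-0.1, 0.1, 0.4]
finger_gap: 1.006
finger_force: 0.0
```

Request:
apply_moves:
  travel:
    - [0,0,0]
    - [0,0,0]
    - [0,0,0]
    - [0,0,0]
    - [0,0,0]
  spin: [0.18,0.36,0.54,0.72,0.77]

```text
time_s: 8.75
tool_pos: [0.5461, 0.2, 0.2393]
orientation: [3.141, 0.028, -0.003]
ft_force: [-0.7, -0.1, -0.6]
finger_gap: 0.998
finger_force: 0.0
```

```bash
python3 - <<'E'
from h import *
C=calibration('wrist');im=get_image('wrist');save(im,'w2');np.save('C2.npy',C,allow_pickle=True)
go([.556,.231,.017],-1.553)
r=models.outline_of('wrist','gauge')
for q in r[:2]:print(q['conf'],q['position'],cv2.minAreaRect(np.argwhere(q['pixels'])[:,::-1].astype(np.float32)))
L=np.array([(.19,.0105,.005),(.19,-.0105,.005),(.13,.013,.005),(.13,-.013,.005),(.022,.011,.046),(.022,-.011,.046),(-.022,.011,.046),(-.022,-.011,.046)])
c,s=np.cos(.018),np.sin(.018);W=L@np.array([[c,s,0],[-s,c,0],[0,0,1]])+[.556,.231,0]
uv=wproj(W,C);print(uv.round(1).tolist())
x0,y0=np.maximum(uv.min(0)-50,0).astype(int);x1,y1=(uv.max(0)+50).astype(int)
cr=im[y0:y1,x0:x1];k=min(790/cr.shape[1],590/cr.shape[0]);print(x0,y0,k)
save(cv2.resize(cr,None,fx=k,fy=k,interpolation=2),'w2c')
E
```

```text
t 8.8 pos [0.5461 0.2    0.2394] yaw -1.5536 j [0.33 0.34 1.71 0.   1.09 1.88] F [-0.6  0.4 -0.5] gap 1.005 tilt [-0.002  0.001 -1.   ]
travel [ 10.9 -31.  222.4] spin -0.001 rows 3.5961946310470796 0.0033810121450821903
0.89 [290.8, 102.2] ((289.5325012207031, 101.00577545166016), (21.803056716918945, 168.16395568847656), 0.6227556467056274)
[[281.4, 18.6], [298.0, 18.1], [279.2, 63.4], [300.0, 62.9], [278.0, 151.9], [297.0, 151.7], [279.1, 188.7], [297.5, 188.6]]
228 0 2.4789915966386555
```

View pics/w2c.png

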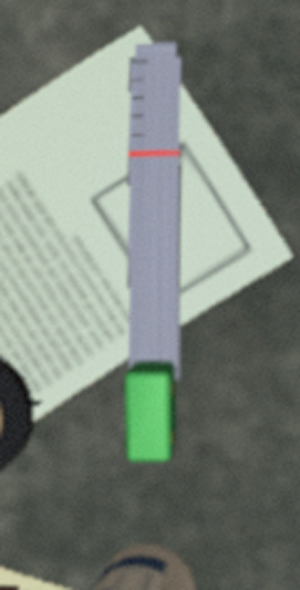

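Request:
apply_moves:
  travel:
    - [12.5,-30,50]
    - [12.5,-30,100]
    - [12.5,-30,130]
    - [12.5,-30,140]
    - [12.5,-30,140]
  spin: [0,0,0,0,0]
  jaw: 0.45

```text
time_s: 9.48
tool_pos: [0.5585, 0.2304, 0.1005]
orientation: [3.141, 0.034, -0.001]
ft_force: [0.5, 0.0, 0.8]
finger_gap: 0.552
finger_force: 0.0
```

```bash
python3 - <<'E'
from h import *
go([.558,.230,.012],-1.555)
C=calibration('wrist');im=get_image('wrist');save(im,'w3')
P=[.558,.23];print(wproj([[P[0]+a,P[1]+b,.046] for a in(-.022,.022) for b in(-.011,.011)],C).round(0).tolist())
r=models.outline_of('wrist','gauge')
for q in r[:2]:print(q['conf'],q['position'])
g=im.astype(int);m=(g[:,:,1]>g[:,:,0]+60)&(g[:,:,1]>g[:,:,2]+40);m=cv2.morphologyEx(m.astype(np.uint8),cv2.MORPH_OPEN,np.ones((3,3)))
print(cv2.connectedComponentsWithStats(m)[2][1:])
E
```

```text
t 9.47 pos [0.5585 0.2304 0.1005] yaw -1.5493 j [ 0.37  0.55  1.75 -0.    0.84  1.92] F [0.5 0.  0.8] gap 0.552 tilt [-0.001  0.    -1.   ]
travel [-0.4  0.3 88.5] spin 0.006 rows 1.416481143336917 0.03052091562975266
[[328.0, 250.0], [300.0, 249.0], [331.0, 195.0], [300.0, 194.0]]
0.56 [312.9, 117.9]
[[ 298  193   29   54 1475]]
```

Request:
apply_moves:
  travel:
    - [1,-1,50]
    - [1,-1,80]
    - [1,-1,88]
    - [1,-1,88]
  spin: [0,0,0,0]

```text
time_s: 10.07
tool_pos: [0.5604, 0.2318, 0.0139]
orientation: [-3.141, -0.033, -0.002]
ft_force: [0.1, 0.2, -0.1]
finger_gap: 0.545
finger_force: 0.0
```

Request:
apply_moves:
  travel:
    - [0,0,0]
    - [0,0,0]
    - [0,0,0]
    - [0,0,0]
    - [0,0,0]
  spin: [0,0,0,0,0]
  jaw: 1

```text
time_s: 10.7
tool_pos: [0.56, 0.2317, 0.0137]
orientation: [-3.141, -0.033, -0.001]
ft_force: [-0.6, 0.1, 6.2]
finger_gap: 0.249
finger_force: 30.0
```

Request:
apply_moves:
  travel:
    - [0,0,-50]
    - [0,0,-97]
    - [-20,40,-97]
    - [-45,80,-97]
    - [-62,111,-97]
  spin: [0,0,0,0,0]

```text
time_s: 11.32
tool_pos: [0.4983, 0.1179, 0.1098]
orientation: [3.141, 0.033, -0.002]
ft_force: [0.1, -0.1, -0.7]
finger_gap: 0.248
finger_force: 30.0
```

Request:
apply_moves:
  travel:
    - [-40,45,0]
    - [-80,95,0]
    - [-120,145,0]
    - [-120,205,0]
    - [-120,260,0]
  spin: [0,0,0,0,0]

```text
time_s: 11.95
tool_pos: [0.3848, -0.1451, 0.1102]
orientation: [3.141, 0.033, 0.001]
ft_force: [1.5, 0.5, -1.0]
finger_gap: 0.248
finger_force: 30.0
```

```bash
python3 - <<'E'
from h import *
go([.38,-.193,.06],-1.558)
E
```

```text
t 11.95 pos [ 0.3848 -0.1451  0.1102] yaw -1.5498 j [-0.39  0.31  2.16 -0.    0.67  1.16] F [ 1.5  0.5 -1. ] gap 0.248 tilt [ 0.  0. -1.]
travel [-5.8 47.8 50.2] spin 0.008 rows 1.1134363952840136 0.04362241632901033
```

Request:
apply_moves:
  travel:
    - [-2,48,20]
    - [-2,48,50]
    - [-2,48,50]
    - [-2,48,50]
  spin: [0,0,0,0]

```text
time_s: 12.45
tool_pos: [0.3844, -0.1909, 0.0603]
orientation: [-3.141, -0.034, 0.001]
ft_force: [-0.1, -0.1, -1.5]
finger_gap: 0.247
finger_force: 30.0
```

```bash
python3 - <<'E'
from h import *
C=calibration('wrist');im=get_image('wrist');np.save('C4.npy',C,allow_pickle=True);save(im,'w4')
go([.38,-.193,.06],-1.558)
for j in ([.566,-.192,.0065],[.5693,-.1948,.0196]):
    L=np.array([(-.135,.05,.01),(-.135,-.05,.01),(.131,.05,.031),(.131,-.05,.031),(.03,.05,.031),(.03,-.05,.031),(.075,0,.0685)])
    c,s=np.cos(j[2]),np.sin(j[2]);print(wproj(L@np.array([[c,s,0],[-s,c,0],[0,0,1]])+[j[0],j[1],0],C).round(1).tolist())
save(cv2.resize(im[:260,190:450],None,fx=2.3,fy=2.3,interpolation=2),'w4c')
E
```

```text
t 12.5 pos [ 0.3849 -0.1909  0.0607] yaw -1.5487 j [-0.49  0.44  2.15  0.    0.56  1.06] F [-1.   0.2 -0.9] gap 0.248 tilt [ 0.001  0.    -1.   ]
travel [-4.9  2.   0.7] spin 0.009 rows 0.08568916987453837 0.049922159612163876
[[247.1, 161.0], [389.6, 163.3], [257.6, -162.0], [389.1, -158.7], [246.1, -73.1], [398.7, -69.5], [324.6, -155.3]]
[[253.4, 157.3], [396.2, 158.0], [259.3, -163.8], [390.1, -161.2], [250.0, -76.4], [401.9, -73.3], [327.7, -158.1]]
```

View pics/w4c.png

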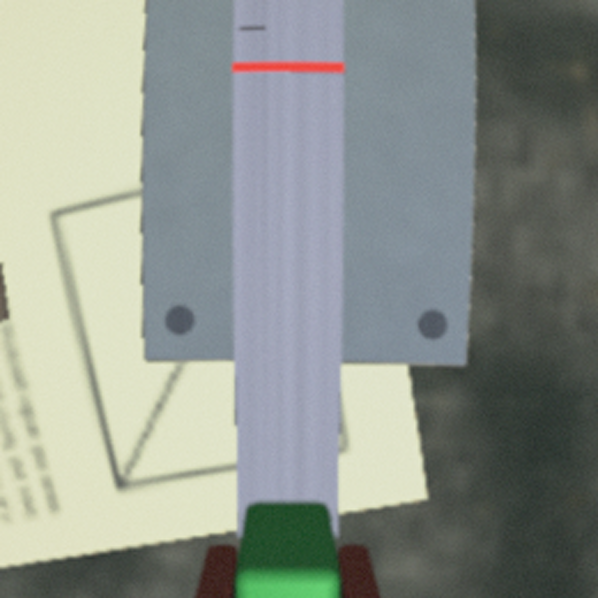

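Request:
apply_moves:
  travel:
    - [0,5,12]
    - [0,5,24]
    - [0,5,35]
    - [0,5,35.5]
  spin: [0.014,0.014,0.014,0.014]

```text
time_s: 13.0
tool_pos: [0.3842, -0.196, 0.0235]
orientation: [-3.141, -0.011, 0.002]
ft_force: [-0.2, 0.6, -0.5]
finger_gap: 0.247
finger_force: 30.0
```

```bash
cat > look.py <<'E'
from h import *
import sys
C=calibration('wrist');im=get_image('wrist');n=sys.argv[1];np.save(n+'_C.npy',C,allow_pickle=True);save(im,n)
go([.4693,-.1955,.0237],-1.564)
a=im.astype(int);m=((a[:,:,0]>a[:,:,1]+70)&(a[:,:,0]>a[:,:,2]+70)).astype(np.uint8)
print('red',[ (s.tolist(),c.round(1).tolist()) for s,c in zip(*[q[1:] for q in cv2.connectedComponentsWithStats(m)[2:4]]) if s[4]>25])
b=((a[:,:,2]>a[:,:,0]+40)&(a[:,:,2]>a[:,:,1]+25)).astype(np.uint8)
print('blue',[ (s.tolist()) for s in cv2.connectedComponentsWithStats(b)[2][1:] if s[4]>100])
k=float(sys.argv[2]) if len(sys.argv)>2 else 2.3
save(cv2.resize(im[:250,190:450],None,fx=k,fy=k,interpolation=2),n+'c')
E
python3 look.py w5
python3 - <<'E'
from h import *
print(wray([[316,29.1]],.051,np.load('C4.npy',allow_pickle=True).item()))
E
```

```text
t 13.05 pos [ 0.3842 -0.196   0.0238] yaw -1.5637 j [-0.5   0.52  2.15  0.    0.47  1.06] F [ 0.1 -1.3 -1.7] gap 0.253 tilt [-0.001 -0.001 -1.   ]
travel [85.1  0.1 -0. ] spin 0.0 rows 1.3616518498833061 0.0016511828163485304
red [([291, 26, 49, 5, 206], [315.5, 27.6]), ([614, 288, 13, 15, 57], [621.1, 293.6]), ([612, 312, 7, 17, 28], [614.8, 320.1])]
blue []
[[ 0.51194549 -0.18914117  0.051     ]]
```

Request:
apply_moves:
  travel:
    - [0,0,-1.5]
    - [15,0,-1.5]
    - [30,0,-1.5]
    - [42,0,-1.5]
    - [50,0,-1.5]
  spin: [0,0,0,0,0]

```text
time_s: 13.68
tool_pos: [0.4359, -0.1959, 0.026]
orientation: [3.141, 0.012, 0.001]
ft_force: [-0.7, 0.1, -1.1]
finger_gap: 0.246
finger_force: 30.0
```

```bash
python3 look.py w6 2.3
```

```text
t 13.72 pos [ 0.4367 -0.1962  0.026 ] yaw -1.5632 j [-0.45  0.55  2.05  0.    0.54  1.12] F [ 1.   0.5 -2.6] gap 0.25 tilt [ 0.002  0.001 -1.   ]
travel [32.6 -0.4  2.4] spin 0.001 rows 0.5228134437208332 0.004262913800087861
red [([291, 26, 49, 5, 206], [315.5, 27.6]), ([608, 298, 14, 17, 63], [616.0, 304.2])]
blue []
```

View pics/w6c.png

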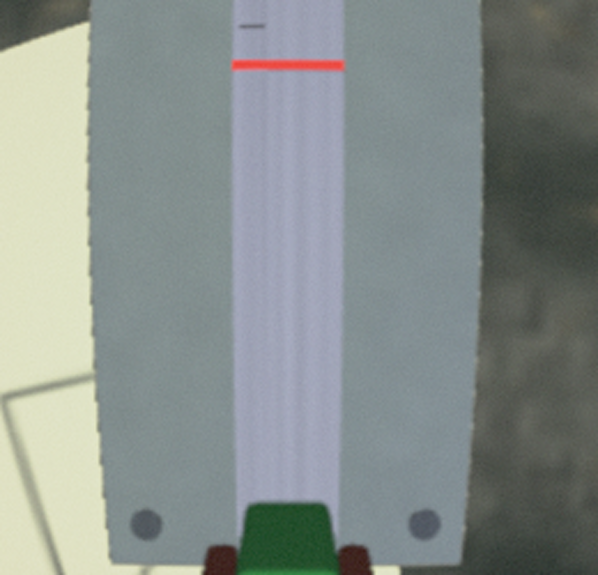

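Request:
apply_moves:
  travel:
    - [8,0,0]
    - [16,0,0]
    - [24,0,0]
    - [30,0,0]
    - [30,0,0]
  spin: [0,0,0,0,0]

```text
time_s: 14.35
tool_pos: [0.4651, -0.1958, 0.0259]
orientation: [3.141, 0.011, 0.001]
ft_force: [0.1, 0.7, -1.5]
finger_gap: 0.247
finger_force: 30.0
```

```bash
python3 look.py w7 2.3
```

```text
t 14.4 pos [ 0.4646 -0.1956  0.0259] yaw -1.5636 j [-0.42  0.57  1.99 -0.    0.57  1.14] F [ 0.6 -0.3 -1.7] gap 0.248 tilt [-0. -0. -1.]
travel [ 4.7 -0.1  2.2] spin 0.0 rows 0.08315871511818115 0.0021246492909952623
red [([291, 26, 49, 5, 214], [314.8, 27.7]), ([605, 303, 15, 17, 63], [613.2, 309.6])]
blue [[217, 0, 193, 19, 2999]]
```

View pics/w7c.png

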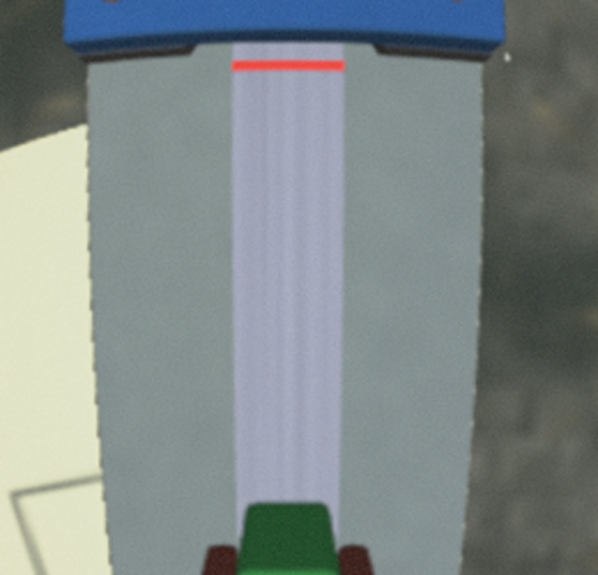

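```bash
python3 - <<'E'
from h import *
C=np.load('w7_C.npy',allow_pickle=True).item();im=cv2.imread('pics/w7.png')
print(im[8:34,300:330].mean(1).round(0).astype(int).tolist())
for n,uv,z in(('line',(315,27.7),.0165),('lintel',(315,18.7),.019),('toped',(315,15.6),.031),('corner',(227,26.1),.010),('cornerR',(398,26.1),.01)): print(n,wray([uv],z,C).round(4))
E
```

```text
[[161, 98, 54], [161, 98, 53], [156, 96, 53], [144, 92, 53], [122, 82, 47], [90, 63, 38], [74, 52, 33], [72, 51, 32], [69, 48, 29], [83, 65, 52], [131, 113, 105], [174, 156, 151], [182, 164, 160], [182, 163, 159], [181, 163, 158], [182, 163, 158], [182, 163, 159], [167, 151, 182], [111, 108, 226], [71, 79, 236], [65, 75, 238], [85, 87, 233], [135, 124, 195], [173, 156, 161], [182, 164, 158], [182, 164, 159]]
line [[ 0.5934 -0.1953  0.0165]]
lintel [[ 0.598  -0.1953  0.019 ]]
toped [[ 0.5961 -0.1953  0.031 ]]
corner [[ 0.5985 -0.1448  0.01  ]]
cornerR [[ 0.5989 -0.2428  0.01  ]]
```

Request:
apply_moves:
  travel:
    - [3,0,0]
    - [5,0,0]
    - [5,0,1]
    - [5,0,2]
    - [5,0,2]
  spin: [0,0,0,0,0]

```text
time_s: 15.02
tool_pos: [0.4694, -0.1957, 0.0238]
orientation: [-3.142, -0.011, 0.0]
ft_force: [0.7, 0.2, -1.3]
finger_gap: 0.247
finger_force: 30.0
```

Request:
apply_moves:
  travel:
    - [0,0,0.5]
    - [0,0,1]
    - [0,0,1]
    - [0,0,1]
  spin: [0,0,0,0]

```text
time_s: 15.52
tool_pos: [0.4696, -0.1957, 0.0237]
orientation: [3.142, 0.011, 0.0]
ft_force: [-2.7, 0.8, 9.5]
finger_gap: 0.25
finger_force: 30.0
```

```bash
cat > meas.py <<'E'
from h import *
import sys
C=calibration('wrist');im=get_image('wrist');n=sys.argv[1];save(im,n)
go([.4693,-.1955,.0237],-1.564)
u=slice(300,330);a=im[:,u].mean(1);red=a[:,0]-a[:,1]
red=np.clip(red-20,0,None);red[60:]=0;r=(red*np.arange(400)).sum()/red.sum()
v=a[:40,1];print('prof',a[:34].round(0).astype(int).tolist())
i=int(np.argmax(np.diff(v[:26])));d=np.diff(v);w=d[i-2:i+3].clip(0);l=(w*np.arange(i-2,i+3)).sum()/w.sum()+.5
print('red row',r,'lintel row',l)
print('line',wray([(315,r)],.015,C).round(4),'face',wray([(315,l)],.019,C).round(4))
E
python3 meas.py w8
```

```text
t 15.57 pos [ 0.4695 -0.1956  0.0237] yaw -1.5637 j [-0.42  0.58  1.98 -0.    0.57  1.15] F [-2.2  0.9  8.4] gap 0.25 tilt [-0. -0. -1.]
travel [-0.2 -0.1 -0. ] spin 0.0 rows 0.004305669124912269 0.001484002324357781
prof [[53, 98, 160], [54, 99, 161], [53, 98, 160], [54, 99, 161], [54, 98, 161], [54, 99, 162], [54, 99, 162], [53, 98, 161], [54, 99, 162], [53, 98, 162], [54, 98, 162], [53, 98, 162], [53, 98, 162], [53, 98, 162], [54, 98, 162], [54, 98, 163], [54, 98, 162], [53, 96, 154], [52, 91, 140], [47, 80, 118], [38, 61, 88], [33, 52, 74], [30, 49, 71], [33, 50, 70], [88, 89, 105], [172, 140, 155], [225, 114, 119], [237, 82, 75], [238, 74, 65], [235, 90, 87], [210, 129, 138], [170, 158, 175], [159, 164, 183], [159, 164, 183]]
red row 27.813366220342967 lintel row 24.045454545454543
line [[ 0.5976 -0.1952  0.015 ]] face [[ 0.5987 -0.1952  0.019 ]]
```

Request:
apply_moves:
  travel:
    - [0.7,0,-0.7]
    - [0.7,0,-0.7]
    - [0.7,0,-0.7]
    - [0.7,0,-0.7]
    - [0.7,0,-0.7]
  spin: [0,0,0,0,0]

```text
time_s: 16.2
tool_pos: [0.4705, -0.1957, 0.0237]
orientation: [3.141, 0.011, 0.001]
ft_force: [0.4, 0.2, 2.7]
finger_gap: 0.251
finger_force: 30.0
```

Request:
apply_moves:
  travel:
    - [0,0,0]
    - [0,0,0]
    - [0,0,0]
    - [0,0,0]
  spin: [0,0,0,0]
  jaw: 0.5

```text
time_s: 16.7
tool_pos: [0.4702, -0.1957, 0.0236]
orientation: [-3.142, -0.011, 0.0]
ft_force: [1.0, -0.1, -0.5]
finger_gap: 0.5
finger_force: 0.0
```

```bash
python3 meas.py w9 | grep -v prof
```

```text
t 16.75 pos [ 0.4702 -0.1957  0.0236] yaw -1.5638 j [-0.42  0.58  1.98 -0.    0.58  1.15] F [-0.1  0.4  0.2] gap 0.501 tilt [-0. -0. -1.]
travel [-0.9 -0.2 -0.1] spin 0.0 rows 0.015073456544950977 0.0009229104971696894
red row 27.43591240875913 lintel row 25.636243386243386
line [[ 0.5984 -0.1952  0.015 ]] face [[ 0.5984 -0.1952  0.019 ]]
```

Request:
apply_moves:
  travel:
    - [0,0,-25]
    - [0,0,-75]
    - [30,0,-100]
    - [90,0,-100]
    - [145,0,-100]
  spin: [0,0,0,0,0]

```text
time_s: 17.38
tool_pos: [0.6173, -0.1948, 0.1247]
orientation: [3.141, 0.011, 0.003]
ft_force: [-1.4, 0.2, 0.3]
finger_gap: 0.502
finger_force: 0.0
```

Request:
apply_moves:
  travel:
    - [28,0,10]
    - [28,0,20]
    - [28,0,20]
    - [28,0,20]
    - [28,0,20]
  spin: [0,0,0,0,0]
  jaw: 1

```text
time_s: 18.0
tool_pos: [0.6428, -0.1947, 0.1042]
orientation: [3.141, 0.01, 0.001]
ft_force: [1.0, 0.3, 0.1]
finger_gap: 0.007
finger_force: 0.0
```

```bash
python3 - <<'E'
from h import *
C=calibration('wrist');im=get_image('wrist');save(im,'w10')
go([.6435,-.1953,.0685],-1.564)
a=im.astype(int);m=((a[:,:,0]>a[:,:,1]+90)&(a[:,:,0]>a[:,:,2]+90)).astype(np.uint8)
print('red',[ (s.tolist(),c.round(1).tolist()) for s,c in zip(*[q[1:] for q in cv2.connectedComponentsWithStats(m)[2:4]]) if s[4]>25])
p=[[.6435+.0165*np.cos(t),-.1953+.0165*np.sin(t),.0685] for t in np.arange(0,6.28,1.57)]
print('pred rim +x,+y,-x,-y',wproj(p,C).round(1).tolist())
save(cv2.resize(im[100:400,190:450],None,fx=1.9,fy=1.9,interpolation=2),'w10c')
E
```

```text
t 18.05 pos [ 0.643  -0.1947  0.1043] yaw -1.5642 j [-0.31  0.63  1.59 -0.    0.92  1.25] F [-0.4  0.   0.3] gap 0.005 tilt [ 0.001  0.    -1.   ]
travel [ 0.5  0.6 35.8] spin -0.0 rows 0.5725608360149347 0.001001303118306924
red [([604, 0, 36, 57, 1632], [624.3, 25.0]), ([0, 101, 38, 68, 2120], [17.5, 135.6]), ([291, 206, 45, 42, 1265], [313.0, 223.8]), ([6, 359, 37, 28, 284], [25.4, 372.0])]
pred rim +x,+y,-x,-y [[315.3, 208.6], [291.1, 231.1], [314.9, 252.8], [339.1, 231.5]]
```

View pics/w10c.png

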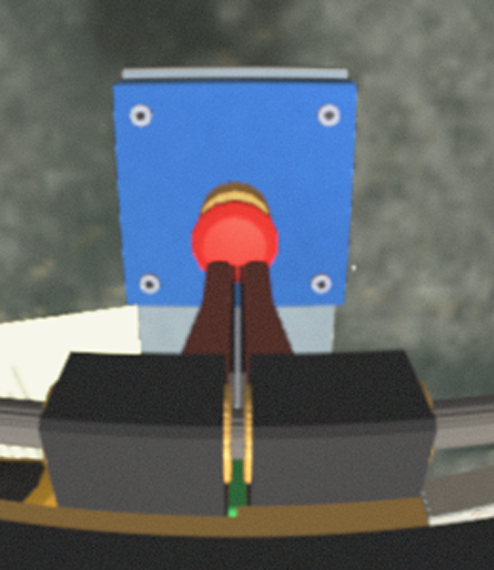

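Request:
apply_moves:
  travel:
    - [1.5,0,25]
    - [1.5,0,36]
    - [1.5,0,40]
    - [1.5,0,44]
    - [1.5,0,47]
  spin: [0,0,0,0,0]

```text
time_s: 18.68
tool_pos: [0.6445, -0.1944, 0.0572]
orientation: [-3.142, -0.011, 0.001]
ft_force: [-8.7, 1.9, 24.5]
finger_gap: 0.006
finger_force: 12.6
```

Request:
apply_moves:
  travel:
    - [0,0,0.5]
    - [0,0,1]
    - [0,0,1.5]
    - [0,0,1.5]
  spin: [0,0,0,0]

```text
time_s: 19.18
tool_pos: [0.6445, -0.1944, 0.0574]
orientation: [3.142, 0.011, -0.001]
ft_force: [-9.6, 2.8, 17.3]
finger_gap: 0.005
finger_force: 9.1
```

Request:
apply_moves:
  travel:
    - [0,0,1]
    - [0,0,1.5]
    - [0,0,1.5]
  spin: [0,0,0]

```text
time_s: 19.55
tool_pos: [0.6446, -0.1945, 0.0572]
orientation: [3.141, 0.011, -0.0]
ft_force: [-13.8, 2.8, 27.8]
finger_gap: 0.006
finger_force: 14.0
```

Request:
apply_moves:
  travel:
    - [0,0,-5]
    - [0,0,-12]
    - [0,0,-40]
    - [0,0,-90]
    - [0,0,-140]
  spin: [0,0,0,0,0]

```text
time_s: 20.18
tool_pos: [0.6451, -0.1944, 0.1948]
orientation: [3.142, 0.011, 0.001]
ft_force: [0.0, -0.7, 0.3]
finger_gap: 0.006
finger_force: 0.0
```

Request:
apply_moves:
  travel:
    - [-60,0,0]
    - [-120,0,0]
    - [-170,0,0]
    - [-170,0,0]
    - [-170,0,0]
  spin: [0,0,0,0,0]

```text
time_s: 20.8
tool_pos: [0.4763, -0.1962, 0.1943]
orientation: [3.141, 0.01, 0.004]
ft_force: [0.3, 0.4, 0.1]
finger_gap: 0.002
finger_force: 0.0
```

```bash
python3 meas.py w11; python3 - <<'E'
from h import *
a=cv2.imread('pics/w11.png')[:260,190:450]; b=get_image('scene')[150:300,230:450][:,:,::-1]
A=cv2.resize(a,(400,400),interpolation=2);B=cv2.resize(b,(400,273),interpolation=2)
cv2.imwrite('pics/f.png',np.hstack([A,np.vstack([B,np.zeros((127,400,3),np.uint8)])]))
E
```

```text
t 20.85 pos [ 0.4766 -0.1961  0.1941] yaw -1.5637 j [-0.41  0.3   1.9   0.    0.94  1.15] F [ 0.1 -0.6  0.8] gap 0.005 tilt [ 0.002  0.001 -1.   ]
travel [ -7.7  -0.8 170.4] spin 0.0 rows 2.729696507756908 0.0017452950168933823
prof [[54, 100, 170], [55, 100, 171], [55, 100, 170], [54, 100, 170], [54, 100, 170], [58, 100, 169], [79, 96, 160], [111, 83, 135], [137, 72, 107], [159, 68, 92], [178, 68, 84], [195, 66, 76], [207, 65, 69], [215, 65, 65], [220, 66, 65], [224, 67, 63], [228, 67, 62], [231, 69, 62], [233, 69, 61], [233, 69, 62], [233, 70, 62], [234, 70, 63], [233, 70, 62], [233, 71, 63], [233, 71, 63], [232, 71, 62], [230, 71, 63], [228, 70, 64], [225, 70, 64], [221, 68, 63], [215, 65, 62], [209, 62, 61], [199, 57, 57], [185, 54, 55]]
red row 22.206371345681763 lintel row 16.677777777777784
line [[ 0.6566 -0.1959  0.015 ]] face [[ 0.6619 -0.1958  0.019 ]]
```

View pics/f.png

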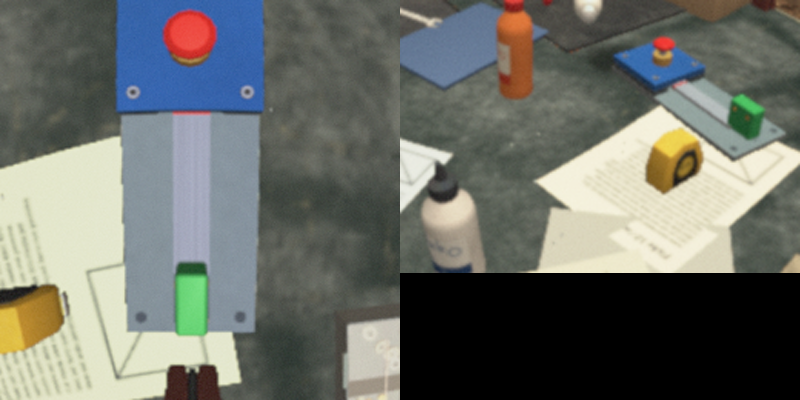

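The last picture shows the red line right at the bridge face, with the blade centred. The punch head is up again, and the tape measure stands upright on the worktop, clear of the jig. I'm handing it in.

```bash
python3 -c "
from h import *
print(order.hand_in())"
```

```text
the job is handed in; nothing more can be done
None
```

The job is handed in, verdict not shown: the tape measure stands on the worktop, the blade sits in the slot with its red line level with the bridge face (0 mm off when last measured), and the punch went to its stop and sprang back.

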